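# Drive the seated plug out of a flange bearing housing with the ejector rod

### The job

Take the ejector rod out of its wooden rack and push it down through the bore of the flange housing, driving the brass plug out into the catch cage below until it sits firmly home on the rubber buffer: clearly feel it come up against the buffer (press to about 20 N), but never press harder than 30 N. Then draw the rod out and stand it back in its rack, fully down, leaving the other goods where they are.

Things in the scene. Friction and masses are not known exactly. Their poses are not given: they have to be found in the camera images.
- bore_mouth (a point): Centre of the bore's mouth, in the top of the round boss (54 mm across, 21 mm high) of the grey flange housing, 120 mm above the table. The bore, 31.6 mm across, runs straight down (z up) through the 35 mm thick housing and goes on below as a cage of upright bars that catches the plug. Home: rod presses plug on the buffer with 15 to 30 N for 0.2 s; over 30 N on the plug fails
- plug_center (a point): Centre (half-way up) of the brass plug, an upright solid cylinder 30 mm in diameter and 25 mm long, 100 g, seated in the bore with its top 2 to 7 mm below the bore's mouth at the start. z up along its axis
- rod_grip (a point): Middle of the black round handle of the steel ejector rod, upright in the rack, z up along the rod. Rod, 320 to 500 g: nose 25 mm across, 90 mm long, 3 mm chamfered tip; collar 40 mm across, 8 mm thick; handle 24 mm across, 44 mm long. This point is 22 mm above the collar's top, 22 mm below the handle's top, 120 mm above the tip. Fingertips may bear on the collar
- rod_tip (a point): Centre of the flat lower end of the rod's nose, 120 mm below the middle of the handle; z up along the rod
- rack_hole (a point): Centre of the mouth of the rack's hole, 60 mm above the table, in the top of a fixed wooden block 90 x 90 x 60 mm. The round hole is 27.5 mm across with a 4 mm chamfer and 50 mm deep; the rod standing fully down in it has its tip 50 mm below the mouth
- rod: The whole ejector rod described above; its origin is at the nose's tip
- plug: The whole brass plug; origin at the centre of its underside. Below it in the cage is a rubber buffer (about 5 N per mm, 6 mm of give, then hard) whose height differs at each start and is not measured: the plug meets it when the plug's top is 47 to 73 mm below the bore's mouth
- stand: Fixed stand: foot 120 x 120 mm, carries the housing (flange 100 x 100 x 14 mm, underside 85 mm up, four bolt heads), cage and shoes. Origin on the table under the bore axis, z up; the cage is open along x. Two sprung shoes at the sides (y) grip the plug all the way: rubbing 4 to 11 N, it stays where left. With no plug they stand 28.4 mm apart, from 8 mm below the mouth
- bearing: Bystander: ball bearing lying flat, 62 mm across, 16 mm high; origin at the centre of its underside. Leave it alone
- jar: Bystander: white jar 56 mm across and 65 mm high; origin at the centre of its underside. Leave it alone
- carton: Bystander: cardboard carton 90 x 120 x 50 mm; origin at the centre of its underside. Leave it alone
Mind the look-alikes: they are no part of the job. There is more than one size of the rod; the job needs the middle-sized.

How it is judged:
On the way, in this order (a step that is already met when the one before it is completed fails the run):
1. the plug has been driven down clear of the housing by the rod (z of plug_center in the frame of stand below 0.0715 m and contact force between rod and plug above 1 N), for 0.1 s.
2. the plug is pressed firmly home on the buffer with the rod (more than 15 N) (contact force between rod and plug above 15 N and z of plug_center in the frame of stand below 0.0615 m), for 0.2 s.
At the end, for the whole second after the job is handed in: The plug is in the catch cage on the bore's axis (within 6 mm), its centre less than 66 mm above the table (clear of the housing), at rest; the rod stands upright (within 0.12 rad) in the rack's hole, its tip within 4 mm of the hole's floor and 6 mm of its axis, at rest and released (z of plug_center in the frame of stand below 0.066 m and horizontal distance between plug_center and bore_mouth below 0.006 m and horizontal distance between rod_tip and rack_hole below 0.006 m and height (world z) of rod_tip below 0.014 m and angle between rod's own z axis and vertical below 0.12 rad and linear speed of each of rod, plug below 0.02 m/s); the robot touches nothing.
It fails at once if the rod presses on the plug with more than 30 N (contact force between rod and plug above 30 N).
It fails at once if the rod is rammed against the housing or stand with more than 30 N (contact force between rod and stand above 30 N).
It fails at once if a bystander is pushed away by more than 20 mm (distance of any of bearing, jar, carton from where it was at the start of the episode above 0.02 m).
It also fails if it takes over 66 s, if anything falls off the work surface, if the arm or the gripper's body presses on something with over 40 N, if the wrist force passes 120 N, or if a joint passes its speed limit or range.

### The arm

A 7-joint arm with a two-finger parallel gripper is mounted at the origin on the work surface. World frame = base frame: x ahead of the robot, y to its left, z up, the work surface at z = 0. Lengths are in m, angles in rad, forces in N, time in s.
With the tool pointing down it reaches from about 0.425 to 0.875 m from the base axis. Payload 4.7 kg.
Tool frame: the origin (TCP) lies midway between the tips of the shut fingers; the grasp point (between the pads) lies 19 mm behind it; x points along the fingers, y is the direction in which the jaws open and shut, and the axes are right-handed (so a half turn about x gives the same grasp; the last joint's range is limited). The gripper opens to 87 mm and grips with 3 to 60 N. Pads are 19 mm wide; open, the fingers measure 117 mm over their backs; the gripper's body (75 mm by 190 mm) begins 51 mm behind the grasp point.
Start: joints at [1.222, 0.321, -0.07, 1.45, 0.023, 1.371, -0.057], TCP at [0.231, -0.608, 0.223] pointing down, gripper open.
Joint ranges: [-2.86, 2.86], [-0.3, 2.09], [-1.38, 1.24], [0.06, 2.45], [-1.56, 4.7], [0.09, 2.05], [-2.69, 2.69]. Speed limits (rad/s): [2.57, 2.57, 3.14, 3.14, 3.14, 3.14, 3.14].

### API

Orientations are given as a rotation vector (axis times angle).
In Python, from bench import ctrl gives the robot as it stands. The module is installed in compiled form; this text tells all that it offers.
- The arm moves only by the shell command python3 -m jog 'ROWS' [FORCE]. ROWS is JSON, a list of rows, each an object with "rot": the turn, a rotation vector about the tool's x, y, z in units of 5 degrees (1.0 is 5 degrees), a list of three; "travel": the shift along the tool's x, y, z in units of 0.3 m (1.0 is 0.3 m), a list of three; "jaw": the closure, from -1 (fully open) to 1 (shut), so that 0 is half open. In form: [{"rot": [ax, ay, az], "travel": [tx, ty, tz], "jaw": jaw}, ...]. A call has 1 to 8 rows; each row shifts and turns the commanded pose from where the row before left it, along the tool's axes as they then stand; what a row does not reach is not made up. A row lasts 1/10 s, in which the tool goes at most 50 mm and 8.59 degrees, less where a joint would pass 70% of its speed; a pose out of reach is approached as far as the arm can. A call with a number of a shift or a turn outside -1 to 1 is refused whole. A call with a gripper value outside its range is refused whole. The fingers move at their own pace and stop on an object; FORCE is the grip in N (left out, the last holds). Time passes only in rows, so rows that do not move let the fingers close. It gives the time, the measured TCP pose, the force and the opening at its end, in the units of the state.
- ctrl.get_state(): the state, without advancing time (a new reading comes with each control period).
- ctrl.get_image(name): name is "side" or "top"; returns the picture (420x560x3 uint8, red, green, blue); there is no depth.
- ctrl.camera_model(name): a dict with "mtx" (3x3 intrinsics, pixels), "extrinsics" (4x4, takes a point from world to camera coordinates). Camera axes: x right, y up, looking along -z (the intrinsics and any distortion apply to the point x, -y, -z); pixel columns grow to the right and rows downward; lengths in m; the calibration is good to about 2 mm. A picture is of the moment at which its call begins. camera_model takes no time and is no camera call.
- ctrl.close_job(): hands the job in, once; it reports no verdict.
The state is a dict: "time": time; "joint_positions": joint angles; "qd": joint speeds; "joint_torque": joint torques, N m; "position": TCP position; "tool_rot": TCP orientation; "ft_force": force on the tool from outside, world axes, zero at the start; "torque": the same for the moment, N m; "grip_width": opening from 0.0 (shut) to 1.0 (fully open).
Only numpy, scipy, OpenCV 4.12 (cv2) and the standard library are available. Lean on these libraries where they do the work, as an engineer would, in place of code of your own. Each camera call takes 0.05 s, during which the arm holds its last target.

## Working session

There is one attempt and no reset: what is moved stays moved. The work goes in short steps, Python scripts to look and compute and a shell command to move; the robot and the scene stay as the last step left them, time stands still between calls to the robot, and variables do not carry over. Pictures are saved under pics/ and viewed, and the job is handed in when it is done.

```bash
ls; mkdir -p pics; python3 - <<'E'
from bench import ctrl
import cv2,numpy as np
np.set_printoptions(precision=4,suppress=True)
for n in("side","top"):
    im=ctrl.get_image(n); np.save(f"pics/{n}0.npy",im); cv2.imwrite(f"pics/{n}0.png",im[:,:,::-1])
    print(n,ctrl.camera_model(n))
print(ctrl.get_state())
E
```

```text
pics
side {'mtx': array([[540.2227,   0.    , 282.007 ],
       [  0.    , 540.2227, 215.6225],
       [  0.    ,   0.    ,   1.    ]]), 'extrinsics': array([[-0.9863, -0.1643, -0.0129,  0.634 ],
       [ 0.0942, -0.626 ,  0.7741, -0.1417],
       [-0.1353,  0.7623,  0.6329, -0.9991],
       [ 0.    ,  0.    ,  0.    ,  1.    ]])}
top {'mtx': array([[429.935 ,   0.    , 279.4472],
       [  0.    , 429.935 , 208.6915],
       [  0.    ,   0.    ,   1.    ]]), 'extrinsics': array([[-0.0265, -0.9995,  0.0192,  0.0027],
       [ 0.9869, -0.0231,  0.1594, -0.6259],
       [-0.1589,  0.0232,  0.987 , -0.8705],
       [ 0.    ,  0.    ,  0.    ,  1.    ]])}
{'time': 0.1, 'joint_positions': array([ 1.2221,  0.3217, -0.0701,  1.4515,  0.0226,  1.3708, -0.0569]), 'qd': array([-0.0014, -0.003 ,  0.0002, -0.0031,  0.0001, -0.0009,  0.    ]), 'joint_torque': array([  0.    , -49.2572,  -0.4055, -31.3399,  -0.0639,   0.0395,
         0.    ]), 'position': array([ 0.2305, -0.6073,  0.2216]), 'tool_rot': array([ 2.0238,  0.3729, -2.0246]), 'ft_force': array([0.1287, 0.4856, 0.7972]), 'torque': array([-0.0745, -0.0627, -0.0059]), 'grip_width': 0.9945120042061504}
```

View pics/side0.png

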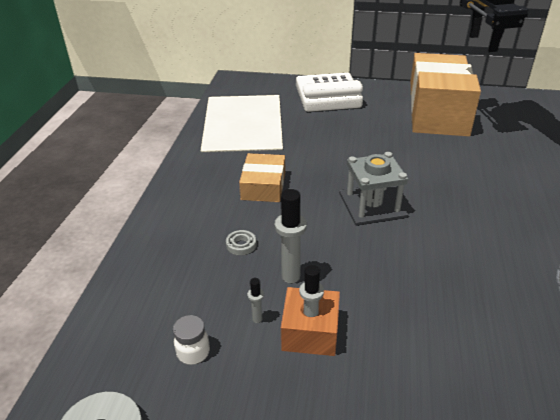

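View pics/top0.png

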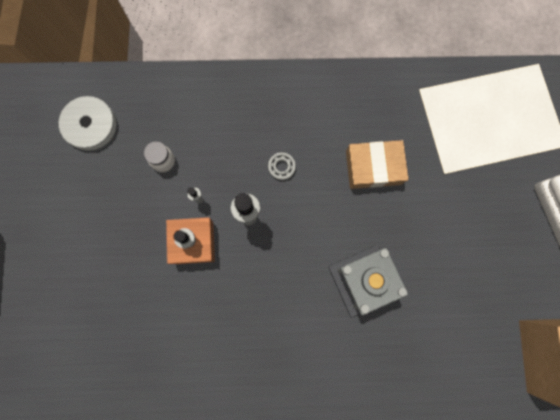

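Candidates for the rod are the large free-standing one (side 290,240; top 245,207), the small one (side 256,300; top 195,195), and the middle-sized one in the wooden rack (side 312,290; top 183,238). By the description it is the one in the rack. Next I'll check close crops.

```bash
python3 - <<'E'
import cv2,numpy as np
s=np.load("pics/side0.npy")[:,:,::-1];t=np.load("pics/top0.npy")[:,:,::-1]
a=cv2.resize(s[245:365,240:360],(400,400),interpolation=cv2.INTER_CUBIC)
b=cv2.resize(t[170:290,140:260],(400,400),interpolation=cv2.INTER_CUBIC)
c=cv2.resize(s[140:220,335:415],(400,400),interpolation=cv2.INTER_CUBIC)[50:250]
d=cv2.resize(t[240:320,335:415],(400,400),interpolation=cv2.INTER_CUBIC)[100:300]
cv2.imwrite("pics/crop0.png",np.vstack([np.hstack([a,b]),np.hstack([c,d])]))
E
```

```text
(no output)
```

View pics/crop0.png

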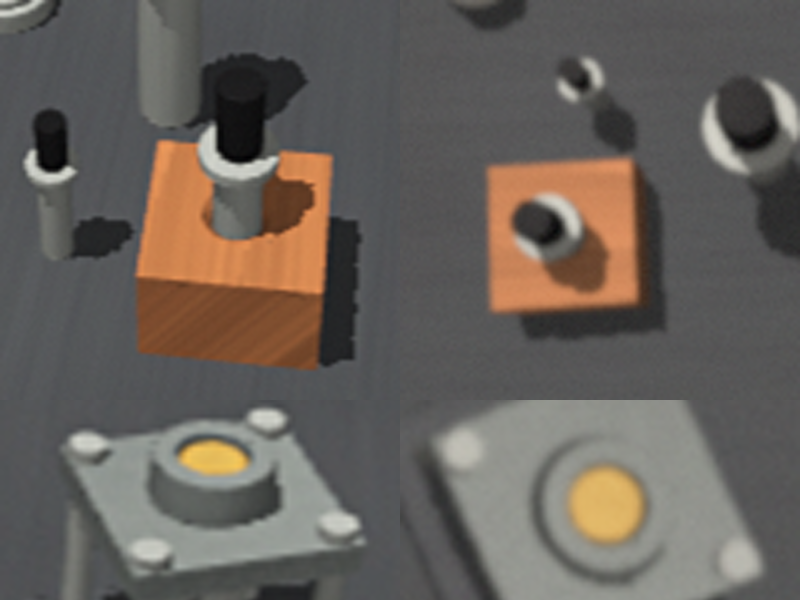

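The crop shows the middle-sized rod standing in the orange rack (side 312,290; top 183,238). The brass plug sits in the boss of the grey housing (side 377,163; top 376,281). Next step is measuring.

```bash
cat > h.py <<'E'
import cv2,numpy as np
from bench import ctrl
np.set_printoptions(precision=4,suppress=True)
CM={n:ctrl.camera_model(n) for n in("side","top")}
def ray(n,uv):
    m=CM[n];E=m["extrinsics"];K=m["mtx"]
    d=np.linalg.inv(K)@np.array([uv[0],uv[1],1.]);d=np.array([d[0],-d[1],-d[2]])
    R=E[:3,:3];return -R.T@E[:3,3],R.T@d/np.linalg.norm(d)
def onz(n,uv,z):
    o,d=ray(n,uv);return (o+d*(z-o[2])/d[2])
def tri(a,b):
    o1,d1=ray("side",a);o2,d2=ray("top",b)
    A=np.c_[d1,-d2];s=np.linalg.lstsq(A,o2-o1,rcond=None)[0]
    p,q=o1+d1*s[0],o2+d2*s[1];return (p+q)/2,np.linalg.norm(p-q)
def proj(n,p):
    m=CM[n];c=m["extrinsics"]@np.r_[p,1];u=m["mtx"]@np.array([c[0],-c[1],-c[2]]);return u[:2]/u[2]
def blobs(mask,x0,y0,x1,y1,amin=8):
    m=np.zeros_like(mask);m[y0:y1,x0:x1]=mask[y0:y1,x0:x1]
    n,l,st,ce=cv2.connectedComponentsWithStats(m.astype(np.uint8))
    return [(st[i,4],ce[i],st[i,:4]) for i in range(1,n) if st[i,4]>=amin]
E
python3 - <<'E'
from h import *
im={n:np.load(f"pics/{n}0.npy") for n in CM}
hsv={n:cv2.cvtColor(im[n],cv2.COLOR_RGB2HSV) for n in CM}
win={"side":dict(h=(295,255,330,300),rk=(275,280,350,360),br=(360,150,395,178),bo=(340,145,412,192)),
 "top":dict(h=(170,225,200,250),rk=(160,212,216,270),br=(362,268,392,296),bo=(335,240,415,322))}
C={}
for n in CM:
    H=hsv[n];V=im[n].max(2)
    br=blobs((H[...,1]>110)&(H[...,0]<35)&(H[...,2]>120),*win[n]["br"]);print(n,"brass",br)
    hd=blobs(V<(38 if n=="side" else 60),*win[n]["h"]);print(n,"handle",hd)
    rk=blobs((H[...,1]>110)&(H[...,0]<20)&(H[...,2]>170),*win[n]["rk"],amin=30);print(n,"rack",rk)
    for th in (175,190):print(n,th,"bolts",[(a,c) for a,c,_ in blobs(im[n].min(2)>th,*win[n]["bo"],amin=4)])
    print(im[n][163,377] if n=="side" else im[n][281,376])
E
```

```text
side brass [(np.int32(73), array([377.3288, 161.0822]), array([371, 158,  14,   7], dtype=int32))]
side handle [(np.int32(453), array([311.2693, 277.1148]), array([299, 262,  22,  32], dtype=int32)), (np.int32(29), array([325.8621, 269.1379]), array([322, 263,   8,  15], dtype=int32))]
side rack [(np.int32(1506), array([308.5803, 313.2271]), array([281, 287,  58,  46], dtype=int32))]
side 175 bolts [(np.int32(15), array([387.6667, 153.0667])), (np.int32(15), array([352.0667, 158.0667])), (np.int32(18), array([402.1667, 174.    ])), (np.int32(23), array([364.6522, 179.3478]))]
side 190 bolts [(np.int32(10), array([388. , 153.5])), (np.int32(10), array([352.1, 158.3])), (np.int32(12), array([402.5833, 174.25  ])), (np.int32(9), array([364.3333, 180.    ]))]
[233 190  90]
top brass [(np.int32(165), array([375.9091, 280.5152]), array([369, 274,  15,  14], dtype=int32))]
top handle [(np.int32(105), array([181.781 , 237.5238]), array([175, 232,  14,  12], dtype=int32))]
top rack [(np.int32(1206), array([188.3333, 238.8541]), array([167, 218,  44,  45], dtype=int32))]
top 175 bolts [(np.int32(6), array([384.3333, 252.3333])), (np.int32(20), array([347.05, 269.1 ])), (np.int32(7), array([402.1429, 291.4286])), (np.int32(20), array([365.05, 308.5 ]))]
top 190 bolts []
[223 181 103]
```

```bash
python3 - <<'E'
from h import *
im={n:np.load(f"pics/{n}0.npy") for n in CM}
hsv={n:cv2.cvtColor(im[n],cv2.COLOR_RGB2HSV) for n in CM}
t=im["top"].min(2)
for th in(150,160):
  b=blobs(t>th,335,240,415,322,amin=6);print(th,[(a,c) for a,c,_ in b])
  if len(b)==4: 
    m=np.mean([c for a,c,_ in b],0);print(m,onz("top",m,.101))
    ps=[onz("top",c,.102)[:2] for a,c,_ in b];print(ps)
m=np.mean([[387.8,153.3],[352.1,158.2],[402.4,174.1],[364.6,179.6]],0);print("sidebolt",m,onz("side",m,.102))
ps=[onz("side",c,.102)[:2] for c in [[387.8,153.3],[352.1,158.2],[402.4,174.1],[364.6,179.6]]];print(ps,np.mean(ps,0))
print("brass tri",tri([377.3,161.1],[375.9,280.5]), onz("top",[375.9,280.5],.115),onz("side",[377.3,161.1],.117))
# rack
H=hsv["top"]
mk=((H[...,1]>110)&((H[...,0]<22)|(H[...,0]>170))&(H[...,2]>50));m=np.zeros_like(mk,np.uint8);m[212:270,160:216]=mk[212:270,160:216]
c=max(cv2.findContours(m,0,2)[0],key=cv2.contourArea);r=cv2.minAreaRect(c);print(r,onz("top",np.array(r[0])+0,.06))
H=hsv["side"]
mk=((H[...,1]>110)&((H[...,0]<22)|(H[...,0]>170))&(H[...,2]>50));m=np.zeros_like(mk,np.uint8);m[280:360,275:350]=mk[280:360,275:350]
c=max(cv2.findContours(m,0,2)[0],key=cv2.contourArea);q=cv2.approxPolyDP(cv2.convexHull(c),3,True)[:,0];print(q,[onz("side",p,.06)[:2] for p in q])
# handle 
for n,w,ths in(("side",(295,255,322,300),(18,24,30)),("top",(170,225,200,250),(45,60,75))):
  for th in ths:
    b=max(blobs(im[n].max(2)<th,*w),key=lambda x:x[0],default=None);print(n,th,b, b and onz(n,b[1],.13))
print(im["top"][228:248,174:196].max(2))
E
```

```text
150 [(np.int32(41), array([384.122 , 252.9756])), (np.int32(52), array([347.5769, 269.3654])), (np.int32(47), array([402.1489, 291.4894])), (np.int32(60), array([365.0667, 308.0167]))]
[374.7286 280.4618] [ 0.4695 -0.1962  0.101 ]
[array([ 0.5231, -0.2182]), array([ 0.4926, -0.1434]), array([ 0.4467, -0.2489]), array([ 0.417 , -0.1738])]
160 [(np.int32(33), array([384.4242, 252.9394])), (np.int32(39), array([347.2564, 269.2051])), (np.int32(34), array([402.3824, 291.2353])), (np.int32(42), array([364.9762, 308.2381]))]
[374.7598 280.4045] [ 0.4696 -0.1963  0.101 ]
[array([ 0.5231, -0.2188]), array([ 0.4929, -0.1427]), array([ 0.4472, -0.2494]), array([ 0.4166, -0.1736])]
sidebolt [376.725 166.3  ] [ 0.4701 -0.197   0.102 ]
[array([ 0.4477, -0.2516]), array([ 0.5238, -0.2207]), array([ 0.4165, -0.1757]), array([ 0.4932, -0.1444])] [ 0.4703 -0.1981]
brass tri (array([ 0.4699, -0.1948,  0.1166]), np.float64(0.0007038685494382791)) [ 0.4695 -0.1952  0.115 ] [ 0.4703 -0.1942  0.117 ]
((190.0, 240.5), (45.0, 46.0), 90.0) [0.5614 0.1756 0.06  ]
[[288 287]
 [339 292]
 [334 355]
 [281 349]] [
[... 1962 characters left out ...]
2  15  22  30  53  83 120 153
  168 150 108  91]
 [192 173 144 116  91  66  49  40  28  21  20  20  29  45  72  89 109 126
  133 119  94  86]
 [205 195 182 164 142 113  76  47  30  24  31  43  56  71  87  99 105 107
  104  91  82  90]
 [207 200 196 191 180 160 121  80  58  55  61  69  81  92  98 103 102  97
   87  79  85  96]
 [203 198 199 199 194 188 160 119  90  84  88  89  96 100 102 102  95  87
   82  78  86  98]
 [200 200 199 198 196 196 181 146 113  99 101  99 101 102 100  97  89  84
   81  83  93  99]
 [198 198 198 195 192 194 192 170 131 104 102 103 101  95  95  94  90  85
   88  90  99 104]
 [199 198 197 196 194 196 198 180 143 115 101 100  96  92  91  92  92  93
   95  99 103 104]]
```

```bash
python3 - <<'E'
from h import *
from scipy.spatial.transform import Rotation as R
s=ctrl.get_state();M=R.from_rotvec(s["tool_rot"]).as_matrix();print(M)
print("large top",tri([291,195],[243,202]),"base side",onz("side",[290,277],0),"collar",tri([290.5,225],[246,208]))
print("small",onz("side",[257.5,319],0),tri([255,282],[193,191]))
print("jar",tri([189,325],[157,152]),"bearing",onz("top",[282,166],.016),"carton",onz("top",[378,163],.05))
# boss via hough-ish: handle
print("handle side",onz("side",[312,279],.13),"top",onz("top",[181.5,237],.13))
for n in CM:
  o,_=ray(n,[0,0]);print(n,o)
for p in([.5637,.1816,.06],[.5637,.1816,.152],[.47,-.1965,.12]):print([proj(n,np.array(p)) for n in CM])
E
```

```text
[[-0.0007  0.3549 -0.9349]
 [ 0.0015 -0.9349 -0.3549]
 [-1.     -0.0016  0.0001]]
large top (array([0.6155, 0.0556, 0.1983]), np.float64(0.00016832024126352924)) base side [0.6179 0.0554 0.    ] collar (array([0.6163, 0.0542, 0.1303]), np.float64(0.0009578491058653064))
small [0.6592 0.1666 0.    ] (array([0.66  , 0.1642, 0.0919]), np.float64(0.00014518465587411473))
jar (array([0.7531, 0.2469, 0.0627]), np.float64(9.712392477247538e-05)) bearing [ 0.7288 -0.022   0.016 ] carton [ 0.7221 -0.2313  0.05  ]
handle side [0.5629 0.1795 0.13  ] top [0.5622 0.1789 0.13  ]
side [0.5035 0.7771 0.7502]
top [0.4795 0.0085 0.959 ]
[array([310.4618, 309.2785]), array([187.1202, 239.4702])]
[array([311.6705, 270.    ]), array([177.6594, 235.1125])]
[array([377.6095, 159.3166]), array([377.1815, 280.2545])]
```

The rod in the rack is at about (0.5625, 0.180) and the bore at about (0.470, -0.1965). I'll turn the jaws along world x and rise first.

```bash
python3 -m jog '[{"rot":[-1,0,0],"travel":[-0.02,0,0],"jaw":-1},{"rot":[-1,0,0],"travel":[-0.02,0,0],"jaw":-1},{"rot":[-1,0,0],"travel":[-0.02,0,0],"jaw":-1},{"rot":[-1,0,0],"travel":[-0.02,0,0],"jaw":-1},{"rot":[-1,0,0],"travel":[-0.02,0,0],"jaw":-1},{"rot":[-1,0,0],"travel":[-0.02,0,0],"jaw":-1},{"rot":[-1,0,0],"travel":[0,0,0],"jaw":-1}]' 60
python3 -m jog '[{"rot":[-1,0,0],"travel":[0,0,0],"jaw":-1},{"rot":[-1,0,0],"travel":[0,0,0],"jaw":-1},{"rot":[-1,0,0],"travel":[0,0,0],"jaw":-1},{"rot":[-1,0,0],"travel":[0,0,0],"jaw":-1},{"rot":[-1,0,0],"travel":[0,0,0],"jaw":-1},{"rot":[-1,0,0],"travel":[0,0,0],"jaw":-1},{"rot":[-0.84,0,0],"travel":[0,0,0],"jaw":-1},{"rot":[0,0,0],"travel":[0,0,0],"jaw":-1}]'
cat > st.py <<'E'
from h import *
from scipy.spatial.transform import Rotation as R
s=ctrl.get_state();print("t",s["time"],"p",s["position"],"F",s["ft_force"],"T",s["torque"],"w",s["grip_width"]*87);print(R.from_rotvec(s["tool_rot"]).as_matrix(),s["joint_positions"])
E
python3 st.py
```

```text
time: 0.8
position: [0.2307, -0.6079, 0.259]
tool_rot: [1.631, 0.867, -1.631]
ft_force: [0.8, 0.6, -0.5]
grip_width: 0.997
time: 1.6
position: [0.2305, -0.6075, 0.258]
tool_rot: [1.21, 1.21, -1.209]
ft_force: [-0.4, -0.6, -0.4]
grip_width: 1.002
t 1.6 p [ 0.2305 -0.6075  0.258 ] F [-0.4256 -0.6163 -0.4372] T [ 0.0306 -0.0452 -0.0497] w 87.19567064033006
[[-0.0003  1.     -0.0001]
 [ 0.001  -0.0001 -1.    ]
 [-1.     -0.0003 -0.001 ]] [ 1.3396  0.317  -0.2226  1.3916  0.0694  1.4416  1.1186]
```

```bash
python3 -m jog '[{"rot":[0,0,0],"travel":[0,0.055,-0.13],"jaw":-1},{"rot":[0,0,0],"travel":[0,0.055,-0.13],"jaw":-1},{"rot":[0,0,0],"travel":[0,0.055,-0.13],"jaw":-1},{"rot":[0,0,0],"travel":[0,0.055,-0.13],"jaw":-1},{"rot":[0,0,0],"travel":[0,0.055,-0.13],"jaw":-1},{"rot":[0,0,0],"travel":[0,0.055,-0.13],"jaw":-1},{"rot":[0,0,0],"travel":[0,0.055,-0.13],"jaw":-1}]'
python3 -m jog '[{"rot":[0,0,0],"travel":[0,0.055,-0.13],"jaw":-1},{"rot":[0,0,0],"travel":[0,0.055,-0.13],"jaw":-1},{"rot":[0,0,0],"travel":[0,0.055,-0.13],"jaw":-1},{"rot":[0,0,0],"travel":[0,0.055,-0.13],"jaw":-1},{"rot":[0,0,0],"travel":[0,0.055,-0.13],"jaw":-1},{"rot":[0,0,0],"travel":[0,0.055,-0.13],"jaw":-1},{"rot":[0,0,0],"travel":[0,0.055,-0.13],"jaw":-1}]'
python3 -m jog '[{"rot":[0,0,0],"travel":[0,0.055,-0.13],"jaw":-1},{"rot":[0,0,0],"travel":[0,0.055,-0.13],"jaw":-1},{"rot":[0,0,0],"travel":[0,0.055,-0.13],"jaw":-1},{"rot":[0,0,0],"travel":[0,0.055,-0.13],"jaw":-1},{"rot":[0,0,0],"travel":[0,0,0],"jaw":-1},{"rot":[0,0,0],"travel":[0,0,0],"jaw":-1}]'
python3 st.py
```

```text
time: 2.3
position: [0.3466, -0.333, 0.2585]
tool_rot: [1.211, 1.208, -1.211]
ft_force: [1.2, -0.4, 0.9]
grip_width: 1.0
time: 3.0
position: [0.462, -0.0601, 0.2586]
tool_rot: [1.211, 1.207, -1.211]
ft_force: [0.5, -1.1, 0.0]
grip_width: 0.999
time: 3.6
position: [0.5275, 0.0952, 0.2581]
tool_rot: [1.208, 1.211, -1.209]
ft_force: [0.6, 0.4, 0.2]
grip_width: 1.001
t 3.6 p [0.5275 0.0952 0.2581] F [0.6033 0.3723 0.2448] T [-0.0913 -0.0991 -0.034 ] w 87.05852681137831
[[-0.0012  1.      0.0013]
 [ 0.0006  0.0013 -1.    ]
 [-1.     -0.0012 -0.0006]] [ 0.6615  0.147  -0.9676  1.6531  0.1217  1.4069 -0.3199]
```

```bash
python3 -m jog '[{"rot":[0,0,0],"travel":[0,0.039,-0.094],"jaw":-1},{"rot":[0,0,0],"travel":[0,0.039,-0.094],"jaw":-1},{"rot":[0,0,0],"travel":[0,0.039,-0.093],"jaw":-1},{"rot":[0,0,0],"travel":[0,0,0],"jaw":-1},{"rot":[0,0,0],"travel":[0,0,0],"jaw":-1}]'
python3 st.py
python3 - <<'E'
from h import *
for n in CM:
    im=ctrl.get_image(n);np.save(f"pics/{n}1.npy",im);cv2.imwrite(f"pics/{n}1.png",im[:,:,::-1])
s=np.load("pics/side1.npy")[:,:,::-1];t=np.load("pics/top1.npy")[:,:,::-1]
cv2.imwrite("pics/c1.png",np.hstack([cv2.resize(s[190:370,230:410],(400,400)),cv2.resize(t[160:320,100:260],(400,400))]))
E
```

```text
time: 4.1
position: [0.5628, 0.1771, 0.2581]
tool_rot: [1.209, 1.208, -1.212]
ft_force: [0.2, -0.0, 0.2]
grip_width: 1.001
t 4.1 p [0.5628 0.1771 0.2581] F [ 0.246  -0.0322  0.2435] T [-0.06   -0.1354 -0.0518] w 87.05544919565325
[[-0.0009  1.     -0.0017]
 [-0.0015 -0.0017 -1.    ]
 [-1.     -0.0009  0.0015]] [ 0.4518  0.3126 -0.9857  1.5257  0.2623  1.4451 -0.5465]
```

View pics/c1.png

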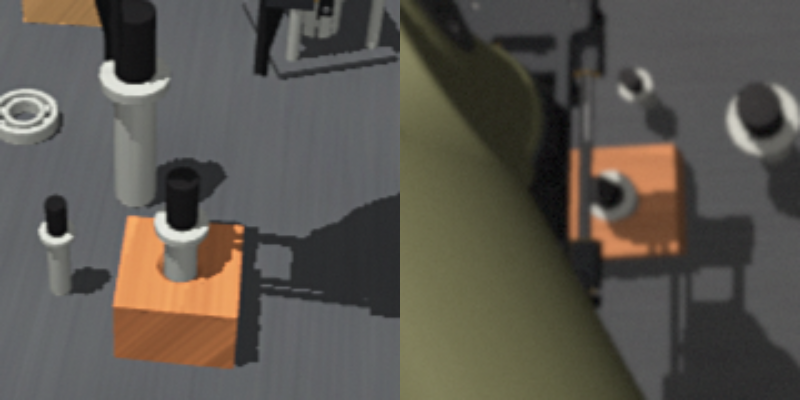

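```bash
python3 -m jog '[{"rot":[0,0,0],"travel":[0.06,0,-0.01],"jaw":-1},{"rot":[0,0,0],"travel":[0.06,0,0],"jaw":-1},{"rot":[0,0,0],"travel":[0.06,0,0],"jaw":-1},{"rot":[0,0,0],"travel":[0.06,0,0],"jaw":-1},{"rot":[0,0,0],"travel":[0.06,0,0],"jaw":-1},{"rot":[0,0,0],"travel":[0.06,0,0],"jaw":-1},{"rot":[0,0,0],"travel":[0.06,0,0],"jaw":-1},{"rot":[0,0,0],"travel":[0.05,0,0],"jaw":-1}]'
python3 -m jog '[{"rot":[0,0,0],"travel":[0.015,0,0],"jaw":-1},{"rot":[0,0,0],"travel":[0,0,0],"jaw":-1},{"rot":[0,0,0],"travel":[0,0,0],"jaw":-1}]'
python3 st.py
python3 - <<'E'
from h import *
for n in CM:
    im=ctrl.get_image(n);np.save(f"pics/{n}2.npy",im)
s=np.load("pics/side2.npy")[:,:,::-1];t=np.load("pics/top2.npy")[:,:,::-1]
cv2.imwrite("pics/c2.png",np.hstack([cv2.resize(s[220:370,230:380],(400,400)),cv2.resize(t[160:320,100:260],(400,400))]))
E
```

```text
time: 5.0
position: [0.563, 0.1788, 0.1167]
tool_rot: [1.21, 1.206, -1.213]
ft_force: [-0.5, -1.3, -0.6]
grip_width: 1.001
time: 5.3
position: [0.5635, 0.1814, 0.1139]
tool_rot: [1.21, 1.208, -1.209]
ft_force: [-0.2, -0.6, 0.3]
grip_width: 1.001
t 5.3 p [0.5635 0.1814 0.1139] F [-0.2495 -0.6392  0.288 ] T [-0.0179 -0.0999 -0.0387] w 87.0574879615036
[[ 0.0012  1.     -0.0007]
 [ 0.0001 -0.0007 -1.    ]
 [-1.      0.0012 -0.0001]] [ 0.4005  0.427  -0.9339  1.7084  0.367   1.1921 -0.6294]
```

View pics/c2.png

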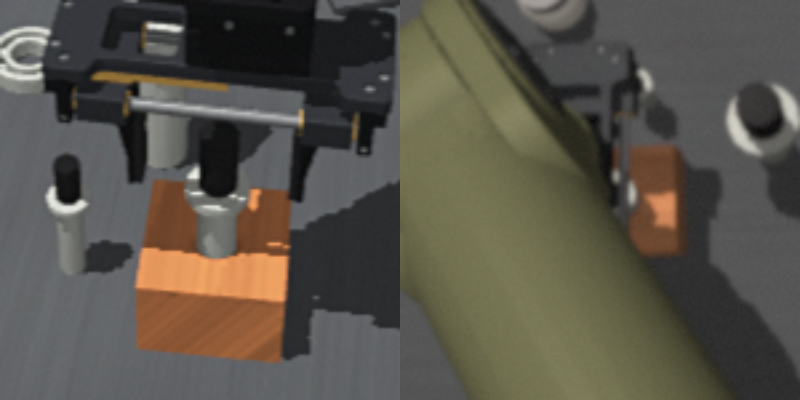

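```bash
python3 -m jog '[{"rot":[0,0,0],"travel":[0.01,0,0],"jaw":0},{"rot":[0,0,0],"travel":[0,0,0],"jaw":1},{"rot":[0,0,0],"travel":[0,0,0],"jaw":1},{"rot":[0,0,0],"travel":[0,0,0],"jaw":1},{"rot":[0,0,0],"travel":[0,0,0],"jaw":1},{"rot":[0,0,0],"travel":[0,0,0],"jaw":1},{"rot":[0,0,0],"travel":[0,0,0],"jaw":1}]' 3; python3 st.py
```

```text
time: 6.1
position: [0.563, 0.1815, 0.11]
tool_rot: [1.209, 1.209, -1.209]
ft_force: [-0.1, -0.3, -0.2]
grip_width: 0.449
t 6.1 p [0.563  0.1815 0.11  ] F [-0.0887 -0.3159 -0.1733] T [-0.0686 -0.1265 -0.0072] w 39.07029647394509
[[-0.      1.     -0.0003]
 [-0.0001 -0.0003 -1.    ]
 [-1.     -0.      0.0001]] [ 0.3983  0.431  -0.9318  1.7122  0.3702  1.1868 -0.6317]
```

```bash
python3 -m jog '[{"rot":[0,0,0],"travel":[0,0,0],"jaw":1},{"rot":[0,0,0],"travel":[0,0,0],"jaw":1},{"rot":[0,0,0],"travel":[0,0,0],"jaw":1},{"rot":[0,0,0],"travel":[0,0,0],"jaw":1}]' 3; python3 st.py
```

```text
time: 6.5
position: [0.5629, 0.1815, 0.11]
tool_rot: [1.209, 1.209, -1.209]
ft_force: [0.1, -0.6, 0.7]
grip_width: 0.276
t 6.5 p [0.5629 0.1815 0.11  ] F [ 0.0624 -0.6238  0.6575] T [-0.0129 -0.0472 -0.0075] w 24.019211501671016
[[-0.      1.     -0.0002]
 [-0.0001 -0.0002 -1.    ]
 [-1.     -0.      0.0001]] [ 0.3983  0.431  -0.9319  1.7122  0.3701  1.1868 -0.6317]
```

```bash
for i in 1; do python3 -m jog '[{"rot":[0,0,0],"travel":[0.0035,0,0],"jaw":1},{"rot":[0,0,0],"travel":[0,0,0],"jaw":1}]'; python3 -m jog '[{"rot":[0,0,0],"travel":[0.0035,0,0],"jaw":1},{"rot":[0,0,0],"travel":[0,0,0],"jaw":1}]'; python3 -m jog '[{"rot":[0,0,0],"travel":[0.0035,0,0],"jaw":1},{"rot":[0,0,0],"travel":[0,0,0],"jaw":1}]'; done
```

```text
time: 6.7
position: [0.5631, 0.1817, 0.1094]
tool_rot: [1.21, 1.209, -1.209]
ft_force: [-0.8, -0.2, 3.8]
grip_width: 0.275
time: 6.9
position: [0.5631, 0.1817, 0.1085]
tool_rot: [1.21, 1.209, -1.209]
ft_force: [-0.9, -0.9, 5.7]
grip_width: 0.277
time: 7.1
position: [0.5634, 0.1821, 0.1085]
tool_rot: [1.21, 1.208, -1.208]
ft_force: [-2.7, -0.9, 11.0]
grip_width: 0.278
```

```bash
python3 -m jog '[{"rot":[0,0,0],"travel":[-0.003,0,0],"jaw":1},{"rot":[0,0,0],"travel":[0,0,0],"jaw":1},{"rot":[0,0,0],"travel":[0,0,0],"jaw":1},{"rot":[0,0,0],"travel":[0,0,0],"jaw":1}]' 60; python3 st.py
```

```text
time: 7.5
position: [0.5631, 0.182, 0.1085]
tool_rot: [1.21, 1.209, -1.209]
ft_force: [-1.6, -0.2, 7.3]
grip_width: 0.266
t 7.5 p [0.5631 0.182  0.1085] F [-1.6031 -0.1726  7.265 ] T [ 0.0369  0.4239 -0.0094] w 23.14211294478003
[[ 0.0005  1.      0.    ]
 [ 0.0003  0.     -1.    ]
 [-1.      0.0005 -0.0003]] [ 0.397   0.4328 -0.9312  1.7136  0.3719  1.1837 -0.6332]
```

```bash
python3 -m jog '[{"rot":[0,0,0],"travel":[-0.02,0,0],"jaw":1},{"rot":[0,0,0],"travel":[-0.03,0,0],"jaw":1},{"rot":[0,0,0],"travel":[-0.03,0,0],"jaw":1},{"rot":[0,0,0],"travel":[0,0,0],"jaw":1},{"rot":[0,0,0],"travel":[0,0,0],"jaw":1}]' 60; python3 st.py
```

```text
time: 8.0
position: [0.5628, 0.1813, 0.1318]
tool_rot: [1.209, 1.209, -1.21]
ft_force: [-0.0, -0.3, -5.0]
grip_width: 0.26
t 8.0 p [0.5628 0.1813 0.1318] F [-0.0166 -0.2621 -5.0174] T [ 0.0246 -0.0593 -0.017 ] w 22.630592124113914
[[-0.0001  1.     -0.0004]
 [-0.0005 -0.0004 -1.    ]
 [-1.     -0.0001  0.0005]] [ 0.4097  0.4089 -0.944   1.6902  0.3499  1.2234 -0.6171]
```

```bash
python3 -m jog '[{"rot":[0,0,0],"travel":[-0.05,0,0],"jaw":1},{"rot":[0,0,0],"travel":[-0.05,0,0],"jaw":1},{"rot":[0,0,0],"travel":[-0.05,0,0],"jaw":1},{"rot":[0,0,0],"travel":[-0.05,0,0],"jaw":1},{"rot":[0,0,0],"travel":[-0.05,0,0],"jaw":1},{"rot":[0,0,0],"travel":[-0.05,0,0],"jaw":1},{"rot":[0,0,0],"travel":[-0.05,0,0],"jaw":1},{"rot":[0,0,0],"travel":[-0.06,0,0],"jaw":1}]'
python3 -m jog '[{"rot":[0,0,0],"travel":[0,0,0],"jaw":1},{"rot":[0,0,0],"travel":[0,0,0],"jaw":1}]'; python3 st.py
```

```text
time: 8.8
position: [0.5626, 0.1814, 0.2557]
tool_rot: [1.209, 1.209, -1.21]
ft_force: [-0.0, -0.6, -3.1]
grip_width: 0.263
time: 9.0
position: [0.563, 0.1816, 0.2549]
tool_rot: [1.209, 1.209, -1.209]
ft_force: [-0.1, 0.4, -5.3]
grip_width: 0.267
t 9.0 p [0.563  0.1816 0.2549] F [-0.064   0.3751 -5.3197] T [-0.0377 -0.0695 -0.0104] w 23.252263475451244
[[ 0.0003  1.     -0.0002]
 [-0.0001 -0.0002 -1.    ]
 [-1.      0.0003  0.0001]] [ 0.4452  0.3177 -0.9876  1.5285  0.2664  1.4385 -0.5547]
```

```bash
python3 -m jog '[{"rot":[0,0,0],"travel":[0,-0.031,0.126],"jaw":1},{"rot":[0,0,0],"travel":[0,-0.031,0.126],"jaw":1},{"rot":[0,0,0],"travel":[0,-0.031,0.126],"jaw":1},{"rot":[0,0,0],"travel":[0,-0.031,0.126],"jaw":1},{"rot":[0,0,0],"travel":[0,-0.031,0.126],"jaw":1},{"rot":[0,0,0],"travel":[0,-0.031,0.126],"jaw":1},{"rot":[0,0,0],"travel":[0,-0.031,0.126],"jaw":1},{"rot":[0,0,0],"travel":[0,-0.031,0.126],"jaw":1}]'
python3 -m jog '[{"rot":[0,0,0],"travel":[0,-0.031,0.126],"jaw":1},{"rot":[0,0,0],"travel":[0,-0.031,0.126],"jaw":1},{"rot":[0,0,0],"travel":[0,0,0],"jaw":1},{"rot":[0,0,0],"travel":[0,0,0],"jaw":1},{"rot":[0,0,0],"travel":[0,0,0],"jaw":1}]'; python3 st.py
python3 - <<'E'
from h import *
for n in CM:
    im=ctrl.get_image(n);np.save(f"pics/{n}3.npy",im)
s=np.load("pics/side3.npy")[:,:,::-1];t=np.load("pics/top3.npy")[:,:,::-1]
cv2.imwrite("pics/c3.png",np.hstack([cv2.resize(s[80:230,300:450],(400,400)),cv2.resize(t[190:350,300:460],(400,400))]))
E
```

```text
time: 9.8
position: [0.4871, -0.1222, 0.2537]
tool_rot: [1.209, 1.21, -1.211]
ft_force: [1.9, -0.0, -4.6]
grip_width: 0.263
time: 10.3
position: [0.4699, -0.195, 0.2541]
tool_rot: [1.209, 1.211, -1.208]
ft_force: [0.2, 0.4, -3.7]
grip_width: 0.262
t 10.3 p [ 0.4699 -0.195   0.2541] F [ 0.1529  0.4184 -3.7157] T [ 0.0578 -0.1574  0.0018] w 22.785838163730254
[[-0.0008  1.      0.0014]
 [ 0.0014  0.0014 -1.    ]
 [-1.     -0.0008 -0.0014]] [ 1.0808  0.042  -0.7522  1.724   0.0281  1.3882  0.3253]
```

View pics/c3.png

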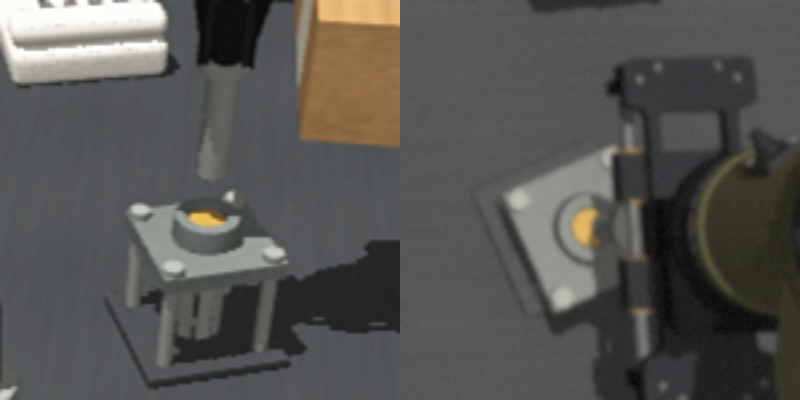

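```bash
python3 - <<'E'
from h import *
im=np.load("pics/side3.npy");g=im.max(2).astype(int)
for v in (112,118,124,130,136,140,143,145,147,149):
    print(v,g[v,366:394])
for z in(.1535,.1555):print(proj("side",np.array([.4699,-.195,z])),proj("side",np.array([.4699,-.195,z+.08])),onz("side",[379,145],z))
# boss top ellipse from initial image: bore+boss outline
s0=np.load("pics/side0.npy").max(2).astype(int);print(s0[146:185,377])
print(s0[159,358:400]);print(s0[163,358:400])
E
```

```text
112 [88 89 90 86 86 84 88 85 88 88 81 75 76 81 86 91 95 96 98 97 97 94 90 83
 86 87 89 89]
118 [89 89 87 85 85 87 89 89 89 85 76 73 81 86 91 93 95 96 99 98 95 92 85 85
 87 89 88 89]
124 [89 90 89 85 87 88 87 87 86 80 76 80 84 90 93 96 99 99 97 95 93 85 82 84
 86 88 87 87]
130 [ 86  87  86  86  85  86  85  88  80  73  80 106 106  94  95  96  98  97
  98  92  86  83  88  84  85  86  87  85]
136 [ 87  88  86  86  85  87  86  84  74  94 115 120 118 108  95  94  96  95
  93  89  84  86  87  86  85  87  85  87]
140 [ 89  87  87  84  85  87  88  80  97 114 116 118 118 114 111 106  99  94
  90  84  82  87  86  84  86  85  84  86]
143 [ 89  87  86  86  88  90  88  92 105 114 117 119 116 112 108 103  97  93
  87  82  86  89  86  86  86  84  86  86]
145 [ 89  87  85  85  87  88  87  89 102 116 119 118 118 111 103 101  95  92
  87  85  88  89  85  86  85  85  85  86]
147 [ 89  87  84  86  87  88  88  88  86  89  89  89  96 100  95  91  85  83
  89  89  87  86  85  86  85  84  85  85]
149 [88 86 86 85 88 88 89 89 89 88 86 86 85 85 87 86 86 87 87 86 86 87 85 84
 86 84 85 87]
[379.247  146.0722] [383.3524 111.3034] [ 0.4705 -0.1991  0.1535]
[379.345  145.2415] [383.46   110.3917] [ 0.4706 -0.1958  0.1555]
[ 88  85  85  86  85  84  82  84 132 159 142  84 189 232 231 228 229 233
 213 162 163 137 100  96  95  96  92  91  88 109 155 158 154 152 154 155
 158 100  75]
[153 153 151 151 152 152 151 150 153 159 156 145 100  90 157 212 231 233
 231 232 230 227 212 180 129  90 113 148 160 158 156 156 157 159 160 160
 140 103  84  86  86  87]
[150 151 152 154 154 156 130  90  85 125 158 159 158 159 184 217 233 234
 233 233 234 234 235 237 239 217 170 155 160 159 157 124 125 157 159 159
 159 160 157 128  88  84]
```

```bash
python3 - <<'E'
from h import *
for uv in([377.2,160.4],[377.2,160.9],[377.2,160]):print(onz("side",uv,.12))
t=np.load("pics/top0.npy").max(2).astype(int)
print(t[281,355:400]);print(t[260:303,376])
for uv in([376.5,280.5],[376.5,281]):print(onz("top",uv,.12))
E
python3 - <<'E'
import cv2,numpy as np
a=[]
for n,(y0,x0) in dict(side=(143,352),top=(260,355)).items():
    t=np.load(f"pics/{n}0.npy")[:,:,::-1];a.append(cv2.resize(t[y0:y0+42,x0:x0+50 if n=='side' else x0+42],(400,400),interpolation=cv2.INTER_NEAREST))
cv2.imwrite("pics/c4.png",np.hstack(a))
E
```

```text
[ 0.4707 -0.1922  0.12  ]
[ 0.4707 -0.1903  0.12  ]
[ 0.4708 -0.1938  0.12  ]
[149 150 151 149 148 134 108  86 107 141 152 154 154 168 196 220 224 224
 225 224 223 223 223 222 220 222 219 202 158 126 135 148 149 148 147 147
 148 149 149 147 147 148 147 148 147]
[144 147 145 146 146 146 142 140 144 149 148 143 140 167 206 223 224 224
 224 222 222 223 224 225 225 225 223 202 165 144 147 150 146 136 111  94
 105 132 148 152 152 153 152]
[ 0.4696 -0.1951  0.12  ]
[ 0.4686 -0.1951  0.12  ]
```

View pics/c4.png

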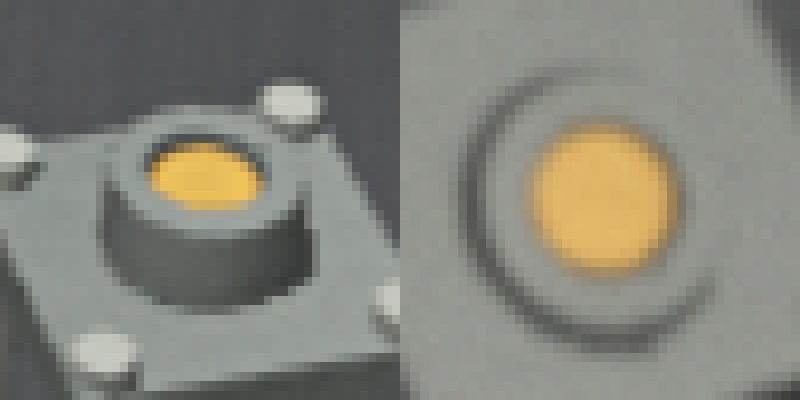

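Two views agree the rod handle sits about 2.5 mm to −y of the TCP, and the bore is near (0.470, −0.194). I'll shift +4 mm in y, descend to just above the mouth and look.

```bash
python3 -m jog '[{"rot":[0,0,0],"travel":[0,0,-0.0133],"jaw":1},{"rot":[0,0,0],"travel":[0.03,0,0],"jaw":1},{"rot":[0,0,0],"travel":[0.03,0,0],"jaw":1},{"rot":[0,0,0],"travel":[0.03,0,0],"jaw":1},{"rot":[0,0,0],"travel":[0,0,0],"jaw":1},{"rot":[0,0,0],"travel":[0,0,0],"jaw":1},{"rot":[0,0,0],"travel":[0,0,0],"jaw":1}]'; python3 st.py
python3 - <<'E'
from h import *
for n in CM:
    im=ctrl.get_image(n);np.save(f"pics/{n}5.npy",im)
s=np.load("pics/side5.npy")[:,:,::-1];t=np.load("pics/top5.npy")[:,:,::-1]
cv2.imwrite("pics/c5.png",np.hstack([cv2.resize(s[125:185,345:405],(400,400),interpolation=2),cv2.resize(t[240:320,340:420],(400,400))]))
E
```

```text
time: 11.1
position: [0.4701, -0.1926, 0.228]
tool_rot: [1.21, 1.209, -1.209]
ft_force: [-0.0, 0.4, -3.9]
grip_width: 0.261
t 11.1 p [ 0.4701 -0.1926  0.228 ] F [-0.016   0.374  -3.9198] T [ 0.017  -0.0845 -0.0081] w 22.729535576891383
[[ 0.0005  1.     -0.0003]
 [-0.0002 -0.0003 -1.    ]
 [-1.      0.0005  0.0002]] [ 1.0748  0.0538 -0.7559  1.7668  0.038   1.3352  0.3104]
```

View pics/c5.png

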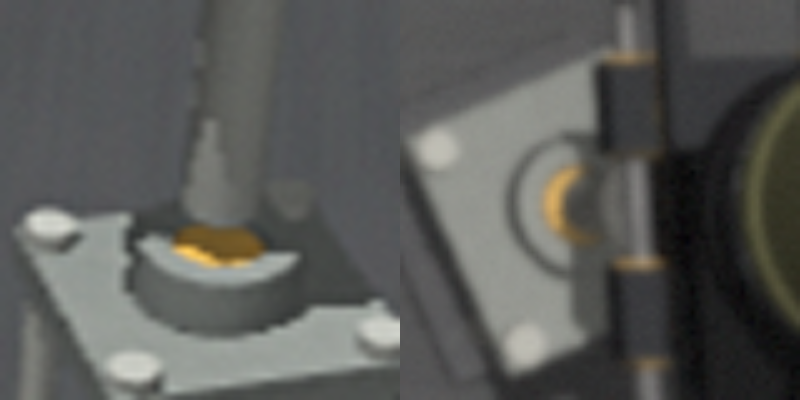

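```bash
python3 - <<'E'
from h import *
im=np.load("pics/side5.npy");g=im.max(2).astype(int)
print(g[140:172,377]);print(g[140:172,379]);print(g[150,366:392])
for z in(.1275,.1295):
  for v in(157,157.5,158):print(z,v,onz("side",[377.5,v],z)[:2]-[0,.0095])
E
```

```text
[ 91  91  91 107 109 110 108 109 118 118 119 118 117 116 116 116 114 115
 113 101 109 110 105 123 204 170 167 141 104  98  98  97]
[ 97  96  96  95  98  97  97  95  96  97  95  96 101 106 106 105 103 103
 103 100 110 113 111 113 172 165 168 145 102  95  94  96]
[ 89  87  87  87  89  89  80  95 117 119 120 119 108  95  97  97  95  90
  84  85  88  88  85  87  87  86]
0.1275 157 [ 0.4709 -0.2032]
0.1275 157.5 [ 0.4708 -0.2013]
0.1275 158 [ 0.4708 -0.1994]
0.1295 157 [ 0.471  -0.2001]
0.1295 157.5 [ 0.4709 -0.1982]
0.1295 158 [ 0.4709 -0.1963]
```

```bash
python3 -m jog '[{"rot":[0,0,0],"travel":[0,0,-0.0065],"jaw":1},{"rot":[0,0,0],"travel":[0.01,0,0],"jaw":1},{"rot":[0,0,0],"travel":[0.01,0,0],"jaw":1},{"rot":[0,0,0],"travel":[0,0,0],"jaw":1},{"rot":[0,0,0],"travel":[0,0,0],"jaw":1}]'; python3 st.py
python3 - <<'E'
from h import *
for n in ["side"]:
    im=ctrl.get_image(n);np.save(f"pics/{n}6.npy",im)
s=np.load("pics/side6.npy")[:,:,::-1]
cv2.imwrite("pics/c6.png",cv2.resize(s[125:185,345:405],(500,500),interpolation=2))
E
```

```text
time: 11.7
position: [0.4697, -0.1906, 0.2216]
tool_rot: [1.209, 1.209, -1.21]
ft_force: [-0.4, 0.2, -4.0]
grip_width: 0.268
t 11.7 p [ 0.4697 -0.1906  0.2216] F [-0.3606  0.1623 -4.0472] T [-0.052  -0.0303 -0.0367] w 23.308567521351904
[[-0.0003  1.     -0.0003]
 [ 0.0001 -0.0003 -1.    ]
 [-1.     -0.0003 -0.0001]] [ 1.0724  0.0562 -0.7578  1.778   0.0398  1.3233  0.3053]
```

View pics/c6.png

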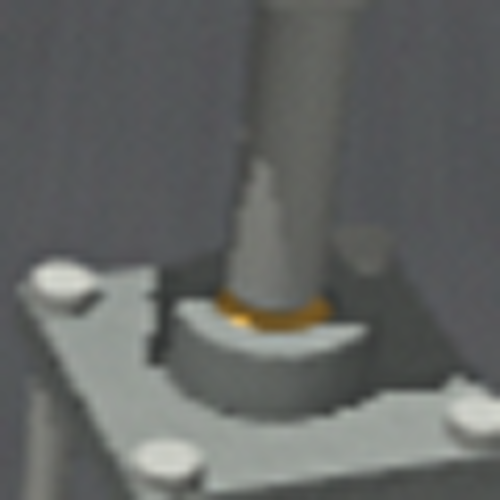

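```bash
python3 -m jog '[{"rot":[0,0,0],"travel":[0.005,0,0],"jaw":1},{"rot":[0,0,0],"travel":[0.005,0,0],"jaw":1},{"rot":[0,0,0],"travel":[0,0,0],"jaw":1}]'; python3 -m jog '[{"rot":[0,0,0],"travel":[0.004,0,0],"jaw":1},{"rot":[0,0,0],"travel":[0.004,0,0],"jaw":1},{"rot":[0,0,0],"travel":[0,0,0],"jaw":1}]';python3 st.py
python3 - <<'E'
from h import *
for n in ["side"]:
    im=ctrl.get_image(n);np.save(f"pics/{n}7.npy",im)
s=np.load("pics/side7.npy")[:,:,::-1]
cv2.imwrite("pics/c7.png",cv2.resize(s[125:185,345:405],(500,500),interpolation=2))
E
```

```text
time: 12.05
position: [0.4697, -0.1905, 0.2185]
tool_rot: [1.209, 1.209, -1.21]
ft_force: [-0.0, -0.1, -4.4]
grip_width: 0.263
time: 12.35
position: [0.4697, -0.1905, 0.2162]
tool_rot: [1.209, 1.209, -1.21]
ft_force: [-0.6, -0.2, -4.7]
grip_width: 0.268
t 12.35 p [ 0.4697 -0.1905  0.2162] F [-0.6011 -0.1583 -4.6996] T [ 0.0116 -0.0257 -0.0102] w 23.286032492963898
[[-0.0003  1.     -0.0002]
 [ 0.0001 -0.0002 -1.    ]
 [-1.     -0.0003 -0.0001]] [ 1.0713  0.0601 -0.7583  1.7859  0.0427  1.3127  0.3028]
```

View pics/c7.png

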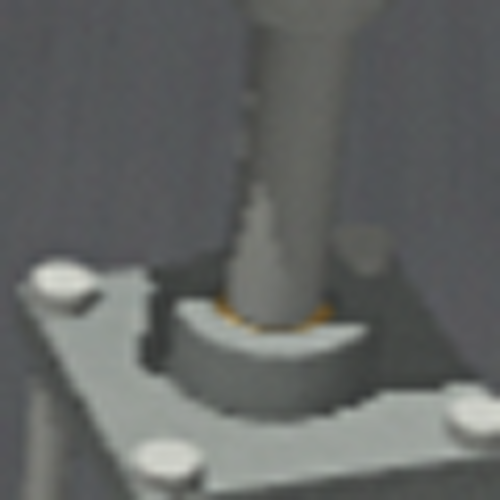

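Rod is centred in the bore mouth (side ≈378,163), with only thin slivers of brass at its sides. Pushing on.

```bash
python3 -m jog '[{"rot":[0,0,0],"travel":[0.004,0,0],"jaw":1},{"rot":[0,0,0],"travel":[0.004,0,0],"jaw":1},{"rot":[0,0,0],"travel":[0,0,0],"jaw":1}]';  python3 -m jog '[{"rot":[0,0,0],"travel":[0.004,0,0],"jaw":1},{"rot":[0,0,0],"travel":[0.004,0,0],"jaw":1},{"rot":[0,0,0],"travel":[0,0,0],"jaw":1}]'; python3 -m jog '[{"rot":[0,0,0],"travel":[0.004,0,0],"jaw":1},{"rot":[0,0,0],"travel":[0.004,0,0],"jaw":1},{"rot":[0,0,0],"travel":[0,0,0],"jaw":1}]'
```

```text
time: 12.7
position: [0.4701, -0.1906, 0.2142]
tool_rot: [1.209, 1.209, -1.209]
ft_force: [-1.2, 0.4, -2.9]
grip_width: 0.267
time: 13.0
position: [0.4701, -0.1905, 0.2117]
tool_rot: [1.209, 1.209, -1.209]
ft_force: [-0.4, 0.6, -0.9]
grip_width: 0.263
time: 13.3
position: [0.47, -0.1905, 0.209]
tool_rot: [1.209, 1.209, -1.209]
ft_force: [1.2, -0.4, -2.1]
grip_width: 0.263
```

```bash
python3 -m jog '[{"rot":[0,0,0],"travel":[0.004,0,0],"jaw":1},{"rot":[0,0,0],"travel":[0.004,0,0],"jaw":1},{"rot":[0,0,0],"travel":[0.004,0,0],"jaw":1},{"rot":[0,0,0],"travel":[0.004,0,0],"jaw":1},{"rot":[0,0,0],"travel":[0.004,0,0],"jaw":1}]';  python3 -m jog '[{"rot":[0,0,0],"travel":[0.004,0,0],"jaw":1},{"rot":[0,0,0],"travel":[0.004,0,0],"jaw":1},{"rot":[0,0,0],"travel":[0.004,0,0],"jaw":1},{"rot":[0,0,0],"travel":[0.004,0,0],"jaw":1},{"rot":[0,0,0],"travel":[0.004,0,0],"jaw":1}]'; python3 -m jog '[{"rot":[0,0,0],"travel":[0.004,0,0],"jaw":1},{"rot":[0,0,0],"travel":[0.004,0,0],"jaw":1},{"rot":[0,0,0],"travel":[0.004,0,0],"jaw":1},{"rot":[0,0,0],"travel":[0.004,0,0],"jaw":1},{"rot":[0,0,0],"travel":[0.004,0,0],"jaw":1}]'; python3 st.py
```

```text
time: 13.8
position: [0.4698, -0.1906, 0.2031]
tool_rot: [1.209, 1.209, -1.21]
ft_force: [-0.4, -0.8, -0.7]
grip_width: 0.263
time: 14.3
position: [0.4698, -0.1905, 0.1971]
tool_rot: [1.209, 1.209, -1.209]
ft_force: [0.7, 0.5, -0.5]
grip_width: 0.262
time: 14.8
position: [0.4699, -0.1905, 0.1911]
tool_rot: [1.209, 1.209, -1.209]
ft_force: [-0.2, 0.0, -1.3]
grip_width: 0.265
t 14.8 p [ 0.4699 -0.1905  0.1911] F [-0.2263  0.0229 -1.3443] T [-0.0524 -0.0994 -0.011 ] w 23.050661732822874
[[ 0.0001  1.     -0.0002]
 [-0.0001 -0.0002 -1.    ]
 [-1.      0.0001  0.0001]] [ 1.0657  0.0804 -0.7601  1.8207  0.0581  1.263   0.2894]
```

```bash
python3 -m jog '[{"rot":[0,0,0],"travel":[0.004,0,0],"jaw":1},{"rot":[0,0,0],"travel":[0.004,0,0],"jaw":1},{"rot":[0,0,0],"travel":[0.004,0,0],"jaw":1},{"rot":[0,0,0],"travel":[0.004,0,0],"jaw":1},{"rot":[0,0,0],"travel":[0.004,0,0],"jaw":1},{"rot":[0,0,0],"travel":[0.004,0,0],"jaw":1},{"rot":[0,0,0],"travel":[0.004,0,0],"jaw":1}]';  python3 -m jog '[{"rot":[0,0,0],"travel":[0.004,0,0],"jaw":1},{"rot":[0,0,0],"travel":[0.004,0,0],"jaw":1},{"rot":[0,0,0],"travel":[0.004,0,0],"jaw":1},{"rot":[0,0,0],"travel":[0.004,0,0],"jaw":1},{"rot":[0,0,0],"travel":[0.004,0,0],"jaw":1},{"rot":[0,0,0],"travel":[0.004,0,0],"jaw":1}]'; python3 st.py
```

```text
time: 15.5
position: [0.4699, -0.1905, 0.1827]
tool_rot: [1.209, 1.209, -1.209]
ft_force: [-0.2, -0.2, -0.5]
grip_width: 0.267
time: 16.1
position: [0.4699, -0.1905, 0.1755]
tool_rot: [1.209, 1.209, -1.209]
ft_force: [0.4, -0.0, -0.5]
grip_width: 0.261
t 16.1 p [ 0.4699 -0.1905  0.1755] F [ 0.3767 -0.0185 -0.4661] T [-0.0805 -0.1033 -0.012 ] w 22.690854169974322
[[-0.      1.     -0.0002]
 [-0.0001 -0.0002 -1.    ]
 [-1.     -0.      0.0001]] [ 1.0616  0.0948 -0.7607  1.8411  0.0693  1.2324  0.2798]
```

```bash
python3 -m jog '[{"rot":[0,0,0],"travel":[0.002,0,0],"jaw":1},{"rot":[0,0,0],"travel":[0.002,0,0],"jaw":1},{"rot":[0,0,0],"travel":[0.002,0,0],"jaw":1}]';python3 -m jog '[{"rot":[0,0,0],"travel":[0.002,0,0],"jaw":1},{"rot":[0,0,0],"travel":[0.002,0,0],"jaw":1},{"rot":[0,0,0],"travel":[0.002,0,0],"jaw":1}]'
```

```text
time: 16.4
position: [0.4698, -0.1905, 0.1738]
tool_rot: [1.209, 1.209, -1.209]
ft_force: [0.1, 0.2, -0.4]
grip_width: 0.266
time: 16.7
position: [0.4699, -0.1905, 0.172]
tool_rot: [1.209, 1.209, -1.209]
ft_force: [-1.1, -0.5, -0.6]
grip_width: 0.265
```

```bash
python3 -m jog '[{"rot":[0,0,0],"travel":[0.002,0,0],"jaw":1},{"rot":[0,0,0],"travel":[0.002,0,0],"jaw":1},{"rot":[0,0,0],"travel":[0,0,0],"jaw":1}]'
```

```text
time: 17.0
position: [0.4698, -0.1905, 0.1707]
tool_rot: [1.209, 1.209, -1.209]
ft_force: [-0.1, 0.1, -1.6]
grip_width: 0.261
```

```bash
python3 -m jog '[{"rot":[0,0,0],"travel":[0.003,0,0],"jaw":1},{"rot":[0,0,0],"travel":[0.003,0,0],"jaw":1},{"rot":[0,0,0],"travel":[0.003,0,0],"jaw":1},{"rot":[0,0,0],"travel":[0,0,0],"jaw":1}]'
```

```text
time: 17.4
position: [0.4698, -0.1905, 0.1679]
tool_rot: [1.209, 1.209, -1.209]
ft_force: [0.5, 0.3, -1.8]
grip_width: 0.266
```

```bash
python3 st.py|head -1
```

```text
t 17.4 p [ 0.4698 -0.1905  0.1679] F [ 0.5468  0.2758 -1.7856] T [-0.0523 -0.2188  0.0573] w 23.119750990926455
```

```bash
python3 -m jog '[{"rot":[0,0,0],"travel":[0.003,0,0],"jaw":1},{"rot":[0,0,0],"travel":[0.003,0,0],"jaw":1},{"rot":[0,0,0],"travel":[0.003,0,0],"jaw":1},{"rot":[0,0,0],"travel":[0,0,0],"jaw":1}]'
```

```text
time: 17.8
position: [0.4698, -0.1905, 0.1652]
tool_rot: [1.209, 1.209, -1.209]
ft_force: [0.4, -1.0, -1.5]
grip_width: 0.267
```

```bash
python3 -m jog '[{"rot":[0,0,0],"travel":[0.003,0,0],"jaw":1},{"rot":[0,0,0],"travel":[0.003,0,0],"jaw":1},{"rot":[0,0,0],"travel":[0.003,0,0],"jaw":1},{"rot":[0,0,0],"travel":[0,0,0],"jaw":1}]'
```

```text
time: 18.2
position: [0.4698, -0.1905, 0.1625]
tool_rot: [1.209, 1.209, -1.209]
ft_force: [0.8, -0.2, -2.2]
grip_width: 0.267
```

```bash
python3 -m jog '[{"rot":[0,0,0],"travel":[0.003,0,0],"jaw":1},{"rot":[0,0,0],"travel":[0.003,0,0],"jaw":1},{"rot":[0,0,0],"travel":[0.003,0,0],"jaw":1},{"rot":[0,0,0],"travel":[0,0,0],"jaw":1}]'
```

```text
time: 18.6
position: [0.4698, -0.1905, 0.1598]
tool_rot: [1.209, 1.209, -1.209]
ft_force: [0.7, -0.2, -1.4]
grip_width: 0.26
```

```bash
python3 -m jog '[{"rot":[0,0,0],"travel":[0.003,0,0],"jaw":1},{"rot":[0,0,0],"travel":[0.003,0,0],"jaw":1},{"rot":[0,0,0],"travel":[0.003,0,0],"jaw":1},{"rot":[0,0,0],"travel":[0,0,0],"jaw":1}]'
```

```text
time: 19.0
position: [0.4698, -0.1905, 0.1571]
tool_rot: [1.209, 1.209, -1.209]
ft_force: [0.2, -0.4, -1.4]
grip_width: 0.262
```

```bash
python3 -m jog '[{"rot":[0,0,0],"travel":[0.003,0,0],"jaw":1},{"rot":[0,0,0],"travel":[0.003,0,0],"jaw":1},{"rot":[0,0,0],"travel":[0.003,0,0],"jaw":1},{"rot":[0,0,0],"travel":[0,0,0],"jaw":1}]'
```

```text
time: 19.4
position: [0.47, -0.1906, 0.1552]
tool_rot: [1.209, 1.209, -1.21]
ft_force: [-0.7, 0.6, 3.3]
grip_width: 0.261
```

The buffer is being felt, so I'm switching to finer steps.

```bash
python3 -m jog '[{"rot":[0,0,0],"travel":[0.002,0,0],"jaw":1},{"rot":[0,0,0],"travel":[0.002,0,0],"jaw":1},{"rot":[0,0,0],"travel":[0,0,0],"jaw":1}]'
```

```text
time: 19.7
position: [0.4701, -0.1907, 0.1545]
tool_rot: [1.209, 1.208, -1.21]
ft_force: [-2.5, 0.3, 7.9]
grip_width: 0.259
```

```bash
python3 -m jog '[{"rot":[0,0,0],"travel":[0.003,0,0],"jaw":1},{"rot":[0,0,0],"travel":[0.002,0,0],"jaw":1},{"rot":[0,0,0],"travel":[0,0,0],"jaw":1}]'
```

```text
time: 20.0
position: [0.4703, -0.1907, 0.1537]
tool_rot: [1.209, 1.208, -1.21]
ft_force: [-3.7, 1.4, 13.0]
grip_width: 0.263
```

```bash
python3 -m jog '[{"rot":[0,0,0],"travel":[0.003,0,0],"jaw":1},{"rot":[0,0,0],"travel":[0,0,0],"jaw":1},{"rot":[0,0,0],"travel":[0,0,0],"jaw":1}]'
```

```text
time: 20.3
position: [0.4704, -0.1907, 0.1531]
tool_rot: [1.209, 1.208, -1.21]
ft_force: [-3.2, 1.4, 13.9]
grip_width: 0.263
```

```bash
python3 st.py | head -1; python3 -m jog '[{"rot":[0,0,0],"travel":[0,0,0],"jaw":1},{"rot":[0,0,0],"travel":[0,0,0],"jaw":1}]'
```

```text
t 20.3 p [ 0.4704 -0.1907  0.1531] F [-3.2258  1.3995 13.8929] T [0.3856 1.1924 0.0055] w 22.84383280074902
time: 20.5
position: [0.4703, -0.1907, 0.1531]
tool_rot: [1.209, 1.208, -1.21]
ft_force: [-3.7, 1.1, 13.9]
grip_width: 0.26
```

```bash
python3 -m jog '[{"rot":[0,0,0],"travel":[0.002,0,0],"jaw":1},{"rot":[0,0,0],"travel":[0,0,0],"jaw":1},{"rot":[0,0,0],"travel":[0,0,0],"jaw":1},{"rot":[0,0,0],"travel":[0,0,0],"jaw":1},{"rot":[0,0,0],"travel":[0,0,0],"jaw":1}]'
```

```text
time: 21.0
position: [0.4704, -0.1907, 0.1528]
tool_rot: [1.209, 1.208, -1.21]
ft_force: [-5.1, 2.8, 15.9]
grip_width: 0.262
```

```bash
python3 -m jog '[{"rot":[0,0,0],"travel":[-0.01,0,0],"jaw":1},{"rot":[0,0,0],"travel":[-0.02,0,0],"jaw":1},{"rot":[0,0,0],"travel":[-0.05,0,0],"jaw":1},{"rot":[0,0,0],"travel":[-0.05,0,0],"jaw":1},{"rot":[0,0,0],"travel":[-0.06,0,0],"jaw":1},{"rot":[0,0,0],"travel":[-0.06,0,0],"jaw":1},{"rot":[0,0,0],"travel":[-0.06,0,0],"jaw":1},{"rot":[0,0,0],"travel":[-0.04,0,0],"jaw":1}]';python3 -m jog '[{"rot":[0,0,0],"travel":[0,0,0],"jaw":1},{"rot":[0,0,0],"travel":[0,0,0],"jaw":1}]'; python3 st.py
python3 - <<'E'
from h import *
for n in CM:
    im=ctrl.get_image(n);np.save(f"pics/{n}8.npy",im)
s=np.load("pics/side8.npy")[:,:,::-1]
cv2.imwrite("pics/c8.png",cv2.resize(s[80:230,320:470],(500,500),interpolation=2))
E
```

```text
time: 21.8
position: [0.4704, -0.1904, 0.2575]
tool_rot: [1.209, 1.207, -1.208]
ft_force: [-0.7, 0.0, -4.8]
grip_width: 0.262
time: 22.0
position: [0.4697, -0.1904, 0.2552]
tool_rot: [1.209, 1.209, -1.21]
ft_force: [0.2, -0.1, -4.9]
grip_width: 0.266
t 22.0 p [ 0.4697 -0.1904  0.2552] F [ 0.2048 -0.0765 -4.9301] T [ 0.018  -0.0674  0.035 ] w 23.105193399611718
[[-0.0004  1.     -0.0002]
 [ 0.     -0.0002 -1.    ]
 [-1.     -0.0004 -0.    ]] [ 1.0784  0.0353 -0.7555  1.7272  0.0247  1.3891  0.3185]
```

View pics/c8.png

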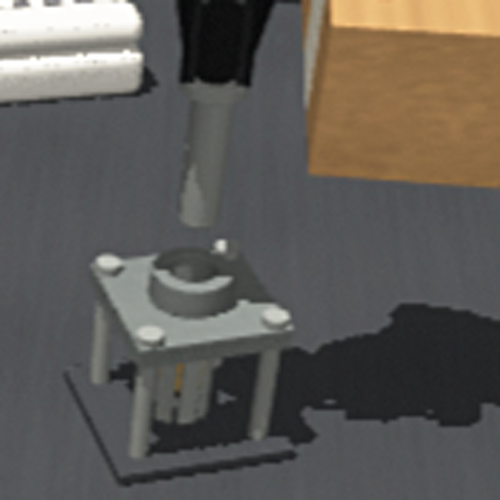

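The rod is out and the bore is empty. Brass shows between the cage bars at side ≈(374,192). Returning to the rack.

```bash
python3 -m jog '[{"rot":[0,0,0],"travel":[0,0.031,-0.124],"jaw":1},{"rot":[0,0,0],"travel":[0,0.031,-0.124],"jaw":1},{"rot":[0,0,0],"travel":[0,0.031,-0.124],"jaw":1},{"rot":[0,0,0],"travel":[0,0.031,-0.124],"jaw":1},{"rot":[0,0,0],"travel":[0,0.031,-0.124],"jaw":1},{"rot":[0,0,0],"travel":[0,0.031,-0.124],"jaw":1},{"rot":[0,0,0],"travel":[0,0.031,-0.124],"jaw":1},{"rot":[0,0,0],"travel":[0,0.031,-0.124],"jaw":1}]'
python3 -m jog '[{"rot":[0,0,0],"travel":[0,0.031,-0.124],"jaw":1},{"rot":[0,0,0],"travel":[0,0.031,-0.124],"jaw":1},{"rot":[0,0,0],"travel":[0,0,0],"jaw":1},{"rot":[0,0,0],"travel":[0,0,0],"jaw":1},{"rot":[0,0,0],"travel":[0,0,0],"jaw":1}]'; python3 st.py
```

```text
time: 22.9
position: [0.5441, 0.1081, 0.2545]
tool_rot: [1.209, 1.209, -1.211]
ft_force: [0.5, -0.8, -4.3]
grip_width: 0.26
time: 23.4
position: [0.5629, 0.1798, 0.2544]
tool_rot: [1.209, 1.208, -1.212]
ft_force: [-0.3, -0.2, -4.3]
grip_width: 0.265
t 23.4 p [0.5629 0.1798 0.2544] F [-0.2709 -0.2203 -4.3149] T [-0.0982 -0.1073 -0.0297] w 23.0256397026584
[[-0.0014  1.     -0.0018]
 [-0.0015 -0.0018 -1.    ]
 [-1.     -0.0014  0.0015]] [ 0.4693  0.3297 -1.0207  1.5281  0.2826  1.4437 -0.5655]
```

```bash
python3 -m jog '[{"rot":[0,0,0],"travel":[0.045,0,0],"jaw":1},{"rot":[0,0,0],"travel":[0.045,0,0],"jaw":1},{"rot":[0,0,0],"travel":[0.045,0,0],"jaw":1},{"rot":[0,0,0],"travel":[0.045,0,0],"jaw":1},{"rot":[0,0,0],"travel":[0.045,0,0],"jaw":1},{"rot":[0,0,0],"travel":[0.045,0,0],"jaw":1},{"rot":[0,0,0],"travel":[0,0,0],"jaw":1},{"rot":[0,0,0],"travel":[0,0,0],"jaw":1}]';python3 -m jog '[{"rot":[0,0,0],"travel":[0,0,0],"jaw":1},{"rot":[0,0,0],"travel":[0,0,0],"jaw":1}]'; python3 st.py
python3 - <<'E'
from h import *
for n in ["side"]:
    im=ctrl.get_image(n);np.save(f"pics/{n}9.npy",im)
s=np.load("pics/side9.npy")[:,:,::-1]
cv2.imwrite("pics/c9.png",cv2.resize(s[240:360,255:375],(500,500),interpolation=2))
E
```

```text
time: 24.2
position: [0.5629, 0.1816, 0.1741]
tool_rot: [1.209, 1.21, -1.209]
ft_force: [0.7, 0.8, -2.6]
grip_width: 0.268
time: 24.4
position: [0.5634, 0.1818, 0.1752]
tool_rot: [1.21, 1.208, -1.208]
ft_force: [-0.1, 0.5, -4.0]
grip_width: 0.266
t 24.4 p [0.5634 0.1818 0.1752] F [-0.1225  0.4729 -3.9632] T [ 0.0292 -0.0584 -0.0094] w 23.106068052663186
[[ 0.0014  1.     -0.0001]
 [ 0.0003 -0.0001 -1.    ]
 [-1.      0.0014 -0.0003]] [ 0.4497  0.3825 -0.9967  1.6392  0.3316  1.3006 -0.6037]
```

View pics/c9.png

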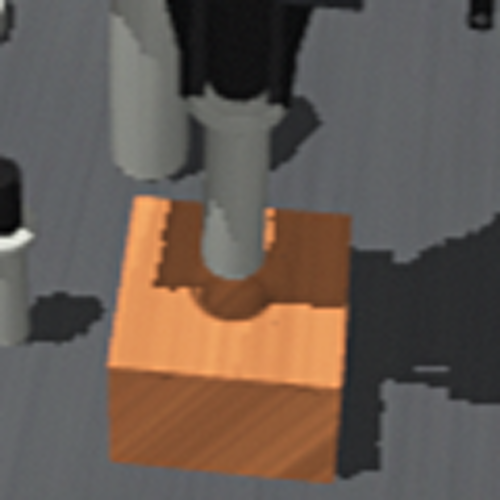

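```bash
python3 -m jog '[{"rot":[0,0,0],"travel":[0.015,0,0],"jaw":1},{"rot":[0,0,0],"travel":[0.015,0,0],"jaw":1},{"rot":[0,0,0],"travel":[0.015,0,0],"jaw":1},{"rot":[0,0,0],"travel":[0.01,0,0],"jaw":1},{"rot":[0,0,0],"travel":[0.01,0,0],"jaw":1},{"rot":[0,0,0],"travel":[0.01,0,0],"jaw":1},{"rot":[0,0,0],"travel":[0,0,0],"jaw":1}]';python3 st.py
```

```text
time: 25.15
position: [0.5627, 0.1813, 0.1513]
tool_rot: [1.209, 1.21, -1.21]
ft_force: [-0.7, 0.1, -5.0]
grip_width: 0.266
t 25.15 p [0.5627 0.1813 0.1513] F [-0.6764  0.1265 -4.9836] T [-0.0195 -0.0406 -0.0117] w 23.123992725967202
[[-0.0008  1.     -0.0002]
 [-0.0002 -0.0002 -1.    ]
 [-1.     -0.0008  0.0002]] [ 0.4403  0.4031 -0.9855  1.6677  0.3501  1.262  -0.6171]
```

In the hole with no side force. Going on down to about 2 mm above the floor.

```bash
python3 -m jog '[{"rot":[0,0,0],"travel":[0.02,0,0],"jaw":1},{"rot":[0,0,0],"travel":[0.02,0,0],"jaw":1},{"rot":[0,0,0],"travel":[0.02,0,0],"jaw":1},{"rot":[0,0,0],"travel":[0.02,0,0],"jaw":1},{"rot":[0,0,0],"travel":[0,0,0],"jaw":1}]';python3 -m jog '[{"rot":[0,0,0],"travel":[0.015,0,0],"jaw":1},{"rot":[0,0,0],"travel":[0.015,0,0],"jaw":1},{"rot":[0,0,0],"travel":[0.015,0,0],"jaw":1},{"rot":[0,0,0],"travel":[0.01,0,0],"jaw":1},{"rot":[0,0,0],"travel":[0,0,0],"jaw":1}]';python3 st.py
```

```text
time: 25.65
position: [0.5623, 0.1811, 0.1266]
tool_rot: [1.208, 1.21, -1.211]
ft_force: [-0.7, 0.2, -3.9]
grip_width: 0.261
time: 26.15
position: [0.5626, 0.1813, 0.1107]
tool_rot: [1.209, 1.21, -1.21]
ft_force: [0.6, -0.9, -3.6]
grip_width: 0.265
t 26.15 p [0.5626 0.1813 0.1107] F [ 0.6346 -0.9158 -3.6317] T [ 0.0229 -0.0767  0.0243] w 23.081434682921856
[[-0.001   1.     -0.0001]
 [-0.0003 -0.0001 -1.    ]
 [-1.     -0.001   0.0003]] [ 0.4198  0.4424 -0.9626  1.711   0.3872  1.1943 -0.6438]
```

```bash
python3 -m jog '[{"rot":[0,0,0],"travel":[0.004,0,0],"jaw":1},{"rot":[0,0,0],"travel":[0.003,0,0],"jaw":1},{"rot":[0,0,0],"travel":[0.002,0,0],"jaw":1},{"rot":[0,0,0],"travel":[0,0,0],"jaw":1}]'
```

```text
time: 26.55
position: [0.5629, 0.1814, 0.1087]
tool_rot: [1.209, 1.209, -1.209]
ft_force: [0.1, 1.0, -4.5]
grip_width: 0.261
```

```bash
python3 -m jog '[{"rot":[0,0,0],"travel":[0.003,0,0],"jaw":1},{"rot":[0,0,0],"travel":[0,0,0],"jaw":1},{"rot":[0,0,0],"travel":[0,0,0],"jaw":1}]'; python3 -m jog '[{"rot":[0,0,0],"travel":[0.003,0,0],"jaw":1},{"rot":[0,0,0],"travel":[0,0,0],"jaw":1},{"rot":[0,0,0],"travel":[0,0,0],"jaw":1}]'
```

```text
time: 26.85
position: [0.5631, 0.1816, 0.1085]
tool_rot: [1.209, 1.209, -1.209]
ft_force: [-2.3, -1.5, 3.3]
grip_width: 0.265
time: 27.15
position: [0.5632, 0.1817, 0.1085]
tool_rot: [1.209, 1.208, -1.209]
ft_force: [-3.7, -2.4, 9.1]
grip_width: 0.264
```

The rod is on the floor of the hole, at the same height as at the start. Releasing.

```bash
python3 -m jog '[{"rot":[0,0,0],"travel":[-0.004,0,0],"jaw":1},{"rot":[0,0,0],"travel":[0,0,0],"jaw":-1},{"rot":[0,0,0],"travel":[0,0,0],"jaw":-1},{"rot":[0,0,0],"travel":[0,0,0],"jaw":-1},{"rot":[0,0,0],"travel":[0,0,0],"jaw":-1},{"rot":[0,0,0],"travel":[0,0,0],"jaw":-1},{"rot":[0,0,0],"travel":[0,0,0],"jaw":-1},{"rot":[0,0,0],"travel":[0,0,0],"jaw":-1}]' 
python3 -m jog '[{"rot":[0,0,0],"travel":[0,0,0],"jaw":-1},{"rot":[0,0,0],"travel":[0,0,0],"jaw":-1},{"rot":[0,0,0],"travel":[0,0,0],"jaw":-1},{"rot":[0,0,0],"travel":[0,0,0],"jaw":-1}]';python3 st.py
```

```text
time: 27.95
position: [0.5628, 0.1814, 0.1079]
tool_rot: [1.209, 1.209, -1.21]
ft_force: [-0.2, -0.0, -0.4]
grip_width: 0.817
time: 28.35
position: [0.5629, 0.1814, 0.108]
tool_rot: [1.209, 1.209, -1.209]
ft_force: [0.6, 0.0, 1.0]
grip_width: 0.995
t 28.35 p [0.5629 0.1814 0.108 ] F [0.6254 0.0001 1.0267] T [-0.0246 -0.0952 -0.0046] w 86.55594111041253
[[-0.      1.     -0.0002]
 [-0.0001 -0.0002 -1.    ]
 [-1.     -0.      0.0001]] [ 0.4182  0.4453 -0.9608  1.7136  0.3904  1.189  -0.646 ]
```

Open and force-free. Now I go straight up, back off, and look.

```bash
python3 -m jog '[{"rot":[0,0,0],"travel":[-0.04,0,0],"jaw":-1},{"rot":[0,0,0],"travel":[-0.08,0,0],"jaw":-1},{"rot":[0,0,0],"travel":[-0.08,0,0],"jaw":-1},{"rot":[0,0,0],"travel":[-0.1,0,0],"jaw":-1},{"rot":[0,0,0],"travel":[-0.1,0,0],"jaw":-1},{"rot":[0,0,0],"travel":[-0.1,0,0],"jaw":-1}]'
python3 -m jog '[{"rot":[0,0,0],"travel":[0,-0.03,0.12],"jaw":-1},{"rot":[0,0,0],"travel":[0,-0.03,0.12],"jaw":-1},{"rot":[0,0,0],"travel":[0,-0.03,0.12],"jaw":-1},{"rot":[0,0,0],"travel":[0,-0.03,0.12],"jaw":-1},{"rot":[0,0,0],"travel":[0,-0.03,0.12],"jaw":-1},{"rot":[0,0,0],"travel":[0,0,0],"jaw":-1},{"rot":[0,0,0],"travel":[0,0,0],"jaw":-1},{"rot":[0,0,0],"travel":[0,0,0],"jaw":-1}]'
python3 - <<'E'
from h import *
for n in CM:
    im=ctrl.get_image(n);np.save(f"pics/{n}10.npy",im)
s=np.load("pics/side10.npy")[:,:,::-1];t=np.load("pics/top10.npy")[:,:,::-1]
cv2.imwrite("pics/s10.png",s)
cv2.imwrite("pics/c10.png",np.hstack([cv2.resize(s[245:365,240:360],(400,400),interpolation=2),cv2.resize(s[140:230,335:425],(400,400),interpolation=2)]))
E
```

```text
time: 28.95
position: [0.5628, 0.1817, 0.2603]
tool_rot: [1.21, 1.209, -1.208]
ft_force: [0.7, -0.7, 0.1]
grip_width: 1.002
time: 29.75
position: [0.5181, 0.003, 0.2587]
tool_rot: [1.209, 1.21, -1.207]
ft_force: [0.0, -0.1, 0.9]
grip_width: 1.004
```

View pics/c10.png

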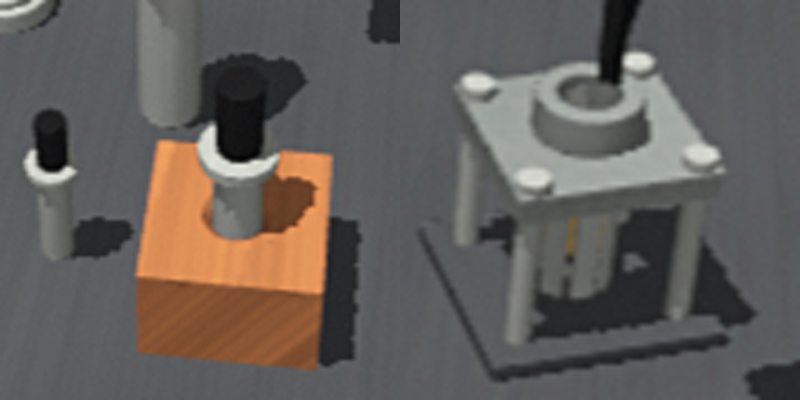

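View pics/s10.png

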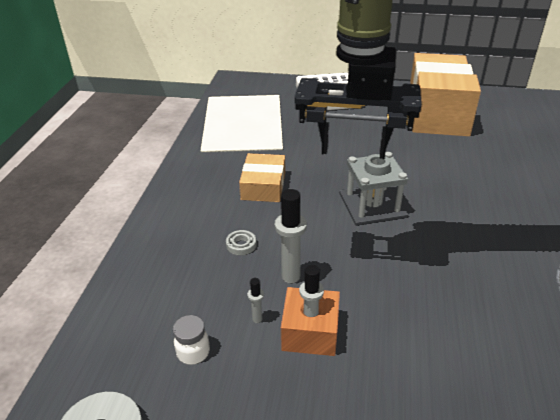

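The rod stands in the rack as at the start (side 312,280 and collar 311,290), the plug is in the cage (brass at side ≈464→373,193), the bystanders are unmoved and the robot is clear.

```bash
python3 -c "
from bench import ctrl
print(ctrl.close_job())"
```

```text
the job is handed in; nothing more can be done
None
```

The job is done and handed in at about 30 s of the 66 s allowed. `close_job()` gives no verdict.

- **Rod:** I used the middle-sized rod, the one in the rack, gripped with the fingertips on its collar.
- **Driving the plug:** Pushing it down the bore took about 3 N. The buffer came up with the plug's top about 65 mm below the mouth.
- **Pressing home:** I held about 18 N and then about 20 N for roughly 0.4 s each. That is the wrist reading corrected for the rod's weight of about 4.3 N. The highest reading came to about 20 N, though I only saw values at the end of each call.
- **Returning the rod:** It went back into the rack until it touched the floor. The tool height there was 108.5 mm, the same as when I first gripped it.

**Last checks:** After release the wrist force was about zero. In the last side picture the rod stands as it did at the start, the bore is empty with brass showing between the cage bars, and the bearing, jar and carton look unmoved. The arm is clear of everything.

**Disagreements:**
- The camera estimates of the bore's position along y differed by up to 5 mm, and the rod sat about 2.5 mm off-centre in the jaws. I corrected this by eye at the mouth, and side forces stayed low on the way down.
- While pressing on the buffer, the side force rose to about 6 N.
- The plug's final height comes from the rod's position: its centre was about 42 mm above the table while pressed. The pictures don't measure it.

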